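# Show a turned leg's tenon to the inspection camera

## Task

Lift the loose lid off the plywood parts box by its knob and set it down gently, flat and knob up, on the bench clear of the box; then take the dark turned leg out of its cradle, leaving the pale one lying where it is. Hold the dark leg by its body up to the inspection camera, its tenon pointing straight into the lens, in line with the lens as it happens to be tilted, with the tenon's end 100 mm in front of the lens. Finish while holding it there, still and in the air; do not touch the camera or its stand, and leave the mallet and the dowel alone.

Things in the scene. Friction and masses are not known exactly. Their poses are not given: they have to be found in the camera images.
- parts_box: open plywood box with green lining, fixed on the bench, 186 (its x) x 208 (y) x 80 mm high, walls and floor 8 mm; origin under its centre. In it the two legs lie along x at y = +37 and -37 mm (either way round), tenons to +x, axes 55 mm up, each in notches of two 8 mm rails along y at x = -42 and +27 mm, 55 mm high; between the rails it is free beside the legs down to the floor
- lid_knob (a point): centre of the lid's dark knob head (34 mm in diameter, 23 mm high; neck 20 mm), 24 mm above the lid's top, 40 mm above its underside. Loose wooden lid on the box: 186 (x) x 208 (y) x 10 mm, with a rebate 165 x 187 x 6 mm below that drops inside the walls and on which it stands when on the bench; 0.24 to 0.36 kg. z up
- dark_leg_mid (a point): half-way along the axis of the dark brown turned leg, 150 mm long, 50 to 85 g, loose in the box. x runs from foot to tenon (any roll about it). Body 28 mm in diameter from x = -50 to +36 mm, collar 34 mm in diameter to +47, tenon 16 mm in diameter to +75; foot narrows to -75. Centre of mass within 5 mm of here
- dark_leg_tenon (a point): centre of the end face of the dark leg's tenon, 75 mm from the leg's middle along +x; axes as the leg's
- pale_leg_mid (a point): half-way along the axis of the other leg, pale wood, same shape; it stays in its notches in the box
- lens_front (a point): centre of the front of the inspection camera's lens (37 mm in diameter, in a white-faced ring light 68 mm in diameter), 0.2 to 0.32 m up. It looks along MINUS x of this frame, roughly towards the robot and 6 to 26 degrees down; a leg whose x is parallel to this x points its tenon into the lens. The lens is in a blue camera in a fork on a steel post, 380 mm high, 128 mm behind
- camera_stand: the camera stand's steel base plate, 160 x 140 x 14 mm, fixed; origin on the bench at the middle of its front edge, roughly under the lens, plate reaching to x = +160 mm, the post at x = +130 mm, z up
- dowel_mid (a point): centre of a loose upright dowel offcut, 36 mm in diameter, 85 mm high; bystander
- mallet_mid (a point): centre of the head (66 x 120 x 60 mm) of a wooden mallet lying on the bench, its handle reaching 265 mm along -x from here; bystander

How it is judged:
On the way, in this order (a step that is already met when the one before it is completed fails the run):
1. the lid lies flat on the bench, knob up, clear of the box and let go (height (world z) of lid_knob between 0.034 and 0.046 m and angle between lid_knob's own z axis and vertical below 0.06 rad and contact force between the fingers and lid below 0.2 N and contact force between lid and parts_box below 0.2 N and linear speed of lid below 0.03 m/s), for 0.3 s.
2. the dark leg is gripped and lifted clear above the box (height (world z) of dark_leg_mid above 0.11 m and contact force between the fingers and dark_leg above 1 N and contact force between dark_leg and parts_box below 0.1 N), for 0.2 s.
At the end, for the whole second after the job is handed in: Dark leg held still in the air by the gripper alone, by its body (50 mm or more from the tenon end), tenon end 80-120 mm before the lens, within 15 mm and 0.2 rad of its axis, tenon towards it; lid flat on the bench, knob up, let go, clear of the box; pale leg moved under 15 mm (all of step 2 and x of dark_leg_tenon in the frame of lens_front between -0.12 and -0.08 m and y of dark_leg_tenon in the frame of lens_front between -0.015 and 0.015 m and z of dark_leg_tenon in the frame of lens_front between -0.015 and 0.015 m and angle between the x axis of dark_leg_mid and the x axis of lens_front, either way round below 0.2 rad and x of dark_leg_mid in the frame of lens_front below -0.14 m and distance between the grasp point and dark_leg_tenon above 0.05 m and contact force between dark_leg and camera_stand below 0.1 N and contact force between dark_leg and lid below 0.1 N and linear speed of dark_leg below 0.03 m/s and angular speed of dark_leg below 0.2 rad/s and distance of pale_leg_mid from where it was at the start of the episode below 0.015 m and height (world z) of lid_knob between 0.034 and 0.046 m and angle between lid_knob's own z axis and vertical below 0.06 rad and contact force between the fingers and lid below 0.2 N and contact force between lid and parts_box below 0.2 N); the arm keeps its last pose, push and grip.
It fails at once if the lid is dropped or slammed onto the bench (meets it faster than 0.6 m/s) (height (world z) of lid_knob below 0.052 m and linear speed of lid above 0.6 m/s).
It fails at once if the camera or its stand is touched, by the robot or the leg, or moved by more than 8 mm (contact force between any of the fingers, the arm, dark_leg, lid and camera_stand above 1 N or distance of lens_front from where it was at the start of the episode above 0.008 m).
It fails at once if the pale leg is moved by more than 15 mm (distance of pale_leg_mid from where it was at the start of the episode above 0.015 m).
It fails at once if the dowel or the mallet is moved by more than 15 mm (distance of any of dowel_mid, mallet_mid from where it was at the start of the episode above 0.015 m).
It also fails if it takes over 51 s, if anything falls off the work surface, if the arm or the gripper's body presses on something with over 40 N, if the wrist force passes 120 N, or if a joint passes its speed limit or range.

## Robot

A 6-joint arm with a two-finger parallel gripper is mounted at the origin on the work surface. World frame = base frame: x ahead of the robot, y to its left, z up, the work surface at z = 0. Lengths are in m, angles in rad, forces in N, time in s.
With the tool pointing down it reaches from about 0.3 to 0.875 m from the base axis. Payload 6.4 kg.
Tool frame: the origin (TCP) lies at the very end of the fingers, on their centre line; the grasp point (between the pads) lies ctrl.pinch_z behind it (ctrl.pinch_z is the distance from the TCP to the grasp point, in m); y points along the fingers, z is the direction in which the jaws open and shut, and the axes are right-handed (so a half turn about y gives the same grasp; the last joint's range is limited). The gripper opens to 85 mm and grips with 20 to 120 N. Pads are 22 mm wide; open, the fingers measure 114 mm over their backs; the gripper's body (76 mm by 85 mm) begins 54 mm behind the grasp point. The pads swing forward as they close: fully open they stand 13 mm farther back than shut.
Start: joints at [-1.503, 0.181, 1.607, -0, 1.354, -0.206], TCP at [0.155, -0.554, 0.231] pointing down, gripper open.
Joint ranges: [-2.99, 2.99], [-0.89, 2.07], [0.3, 2.58], [-1.14, 4.28], [0, 2.63], [-3.12, 3.12]. Speed limits (rad/s): [2.57, 2.57, 3.01, 3.14, 3.14, 3.14].

## Interface

Orientations are given as a unit quaternion [w, x, y, z].
In Python, from bench import ctrl gives the robot as it stands.
- The arm moves only by the shell command python3 -m pendant 'ROWS'. ROWS is JSON, one flat list of numbers, 7 for each row, row after row: the shift along the world's x, y, z in m, then the turn, a rotation vector about the world's x, y, z in degrees, then the finger opening in m, from 0 to 0.0854. In form: [tx, ty, tz, rx, ry, rz, hand, tx, ty, tz, rx, ry, rz, hand, ...]. A call has 1 to 12 rows; each row shifts and turns the commanded pose from where the row before left it; what a row does not reach is not made up. A row lasts 1/8 s, in which the tool goes at most 62.5 mm and 10.7 degrees, less where a joint would pass 70% of its speed; a pose out of reach is approached as far as the arm can. A call with a gripper value outside its range is refused whole. The fingers move at their own pace and stop on an object; the grip force is fixed at half the most. Time passes only in rows, so rows that do not move let the fingers close. It gives the time, the measured TCP pose, the force and the opening at its end, in the units of the state.
- ctrl.get_obs(): the state, without advancing time (a new reading comes with each control period).
- ctrl.camera(name): name is "scene" or "top"; returns the picture (480x640x3 uint8, red, green, blue); there is no depth.
- ctrl.camera_info(name): a dict with "fx", "fy", "cx", "cy" (pixels), "k1" (the pictures are not rectified: a ray, as slopes to the right and down, at radius r is drawn at 1 + k1 r^2 times it, then the intrinsics apply), "origin" and "rotation" of the camera in the world. Camera axes: x right, y down, z forward; pixel columns grow to the right and rows downward; lengths in m; the calibration is good to about 2 mm. A picture is of the moment at which its call begins. camera_info takes no time and is no camera call.
- ctrl.hand_in(): hands the job in, once; it reports no verdict.
Trained networks look in the newest picture that a camera, given by its name, has taken for a name from the list of things; names that differ only in an ending like _2 or _b are one class to them, and where a whole thing is asked for, a point or a joint stands for the part that bears it (a point fixed in the world has none). Each returns a list of dicts, best first, with "score" (0 to 1); they miss things now and then, are a little off and sometimes report something else, mostly with a low value. They report only what shows in the picture. A call takes as long as a camera call.
- ctrl.silhouettes(target, camera): "mask" (480x640 bool, what is visible of it) and "bbox" ([left, top, right, bottom] in pixels, round what is visible of it).
The state is a dict: "time_s": time; "q": joint angles; "dq": joint speeds; "joint_efforts": joint torques, N m; "eef_pos": TCP position; "eef_rot": TCP orientation; "wrist_force": force on the tool from outside, world axes, zero at the start; "torque": the same for the moment, N m; "opening": opening from 0.0 (shut) to 1.0 (fully open).
Only numpy, scipy, OpenCV 4.12 (cv2) and the standard library are available. Lean on these libraries where they do the work, as an engineer would, in place of code of your own. Each camera call takes 0.05 s, during which the arm holds its last target.

## Working session

There is one attempt and no reset: what is moved stays moved. The work goes in short steps, Python scripts to look and compute and a shell command to move; the robot and the scene stay as the last step left them, time stands still between calls to the robot, and variables do not carry over. Pictures are saved under pics/ and viewed, and the job is handed in when it is done.

```bash
ls; mkdir -p pics
python3 - <<'E'
from bench import ctrl
import cv2
o=ctrl.get_obs();print(o, ctrl.pinch_z)
for n in("scene","top"):
    im=ctrl.camera(n);cv2.imwrite(f"pics/{n}0.png",im[:,:,::-1]);print(ctrl.camera_info(n))
    for t in("parts_box","lid_knob","dark_leg_mid","lens_front","camera_stand","dowel_mid","mallet_mid"):
        print(n,t,[(round(d["score"],2),d["bbox"]) for d in ctrl.silhouettes(t,n)])
E
```

```text
pics
{'time_s': 0.0, 'q': array([-1.50332382e+00,  1.81568162e-01,  1.60798521e+00, -4.94979394e-06,
        1.35379366e+00, -2.06323857e-01]), 'dq': array([-0.00038556,  0.00058608, -0.0009784 , -0.00163915,  0.00029679,
       -0.00016492]), 'joint_efforts': array([-1.76620113e-03, -4.44873583e+01, -3.51331651e+01, -4.79783139e-04,
        9.30795941e-03, -1.54886834e-05]), 'eef_pos': array([ 0.15543811, -0.55302928,  0.23037992]), 'eef_rot': array([ 0.09654121, -0.09645857,  0.70110971, -0.69987193]), 'wrist_force': array([-0.51178861, -0.6695797 ,  0.27791715]), 'torque': array([-0.01665666, -0.00960654, -0.03277376]), 'opening': 0.9999765551150777} 0.0187
{'fx': 442.5018321781692, 'fy': 442.5018321781692, 'cx': 321.1445163126142, 'cy': 243.6849513291835, 'k1': -0.09212235131248216, 'origin': array([ 1.2193513 , -0.40601192,  0.81619481]), 'rotation': array([-0.32159678,  0.79117878,  0.478537  , -0.20399507])}
scene parts_box [(0.64, [345.9, 228.2, 403.0, 253.3]), (0.31, [311.3, 181.4, 406.3, 236.8])]
scene lid_knob [(0.67, [310.9, 181.1, 407.3, 236.6])]
scene dark_leg_mid []
scene lens_front [(0.6, [291.4, 225.9, 351.4, 269.8])]
scene camera_stand [(0.71, [284.4, 219.2, 373.0, 399.5])]
scene dowel_mid [(0.68, [447.7, 256.8, 468.4, 289.3])]
scene mallet_mid [(0.82, [132.2, 229.3, 191.9, 329.7])]
{'fx': 520.7673989117764, 'fy': 520.7673989117764, 'cx': 315.47299967230265, 'cy': 236.5654172200145, 'k1': -0.11031444806088463, 'origin': array([ 0.5655692 , -0.12257305,  1.13994494]), 'rotation': array([-0.01992219,  0.71083434, -0.70262051,  0.02533907])}
top parts_box []
top lid_knob []
top dark_leg_mid []
top lens_front [(0.77, [320.7, 124.7, 371.2, 188.5])]
top camera_stand [(0.57, [303.1, 79.0, 373.3, 212.0])]
top dowel_mid [(0.97, [164.1, 160.8, 191.3, 185.9])]
top mallet_mid [(0.76, [438.8, 270.5, 503.1, 407.4])]
```

View pics/scene0.png

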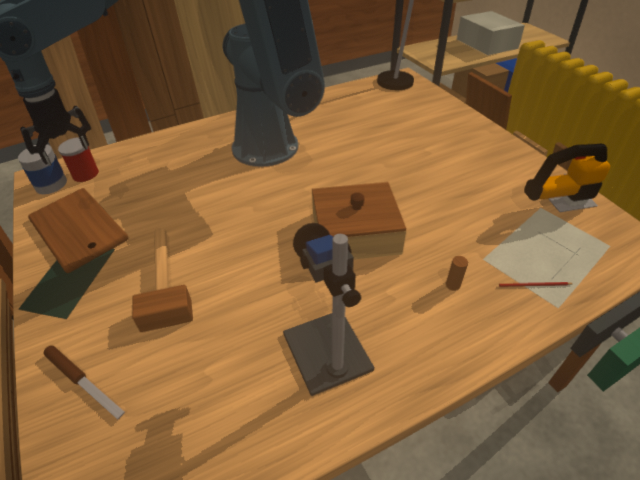

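View pics/top0.png

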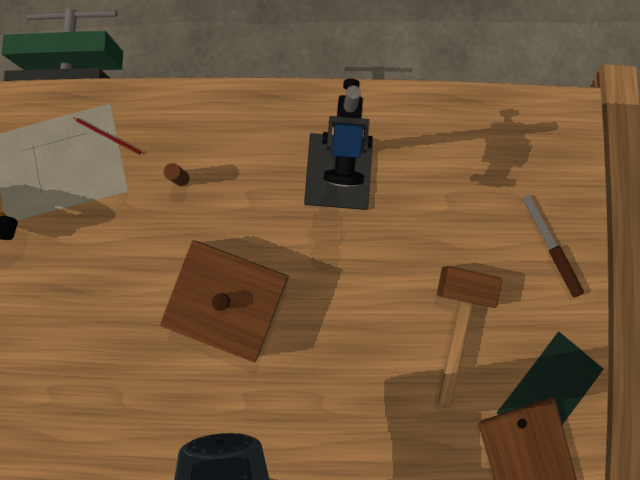

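```bash
cat > h.py <<'E'
import numpy as np, cv2, math
from scipy.spatial.transform import Rotation as R
from bench import ctrl
def cam(n):
    i=ctrl.camera_info(n); q=i["rotation"]; return i,R.from_quat([q[1],q[2],q[3],q[0]]).as_matrix(),np.array(i["origin"])
def proj(n,P):
    i,M,o=cam(n); p=(np.atleast_2d(P)-o)@M; s=p[:,:2]/p[:,2:]; r2=(s**2).sum(1,keepdims=True)
    s=s*(1+i["k1"]*r2); return s*[i["fx"],i["fy"]]+[i["cx"],i["cy"]]
def ray(n,uv):
    i,M,o=cam(n); d=(np.atleast_2d(uv).astype(float)-[i["cx"],i["cy"]])/[i["fx"],i["fy"]]; s=d.copy()
    for _ in range(30): s=d/(1+i["k1"]*(s**2).sum(1,keepdims=True))
    v=np.c_[s,np.ones(len(s))]@M.T; return o,v/np.linalg.norm(v,axis=1,keepdims=True)
def onz(n,uv,z):
    o,v=ray(n,uv); return o+v*((z-o[2])/v[:,2:])
def crop(src,x0,y0,x1,y1,k,out):
    im=cv2.imread(src)[y0:y1,x0:x1]; cv2.imwrite(out,cv2.resize(im,None,fx=k,fy=k,interpolation=cv2.INTER_CUBIC))
E
python3 - <<'E'
from h import *
print(onz("top",[(192,240),(288,275),(257,361),(162,325)],.09))
print(onz("scene",[(312,188),(391,183),(406,226),(318,236)],.09))
print(onz("top",[(221,301.5)],.12),onz("scene",[(357,200)],.118))
print("base top",onz("top",[(310,133),(373,135),(368,209),(304,205)],.014))
print("base scene",onz("scene",[(284,333),(337,315),(373,367),(310,390)],.014))
crop("pics/top0.png",290,70,390,220,4,"pics/tc.png")
crop("pics/scene0.png",270,170,420,410,2.5,"pics/sc.png")
E
```

```text
[[ 0.62297014  0.12012245  0.09      ]
 [ 0.5547926  -0.07584974  0.09      ]
 [ 0.3817323  -0.01592953  0.09      ]
 [ 0.45024579  0.17773953  0.09      ]]
[[ 0.37841001 -0.01126505  0.09      ]
 [ 0.45925979  0.18478822  0.09      ]
 [ 0.617447    0.1223344   0.09      ]
 [ 0.54819458 -0.08001998  0.09      ]]
[[0.5016268  0.05319678 0.12      ]] [[0.50621765 0.04986848 0.118     ]]
base top [[ 0.8663918  -0.11612939  0.014     ]
 [ 0.86406582 -0.25528278  0.014     ]
 [ 0.69934188 -0.2445537   0.014     ]
 [ 0.70631659 -0.10504994  0.014     ]]
base scene [[ 0.70835332 -0.24510063  0.014     ]
 [ 0.72010323 -0.12239612  0.014     ]
 [ 0.86623851 -0.11987966  0.014     ]
 [ 0.85161601 -0.25398219  0.014     ]]
```

View pics/tc.png

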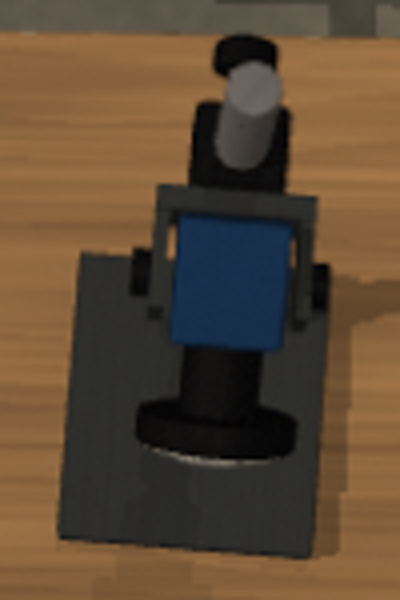

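View pics/sc.png

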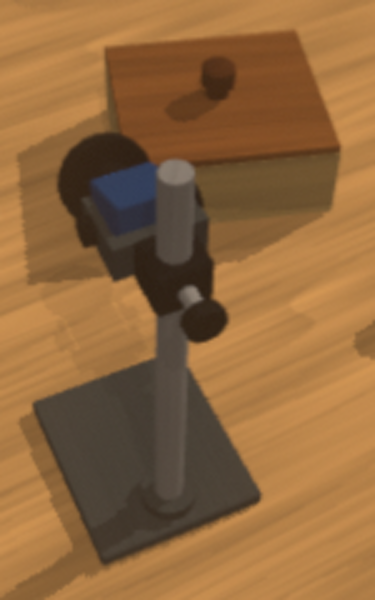

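Run:
```python
from h import *
crop("pics/top0.png",310,115,380,195,8,"pics/tc2.png")
crop("pics/scene0.png",285,215,365,290,8,"pics/sc2.png")
for f in("pics/tc2.png","pics/sc2.png"):
    im=cv2.imread(f).astype(float); im=np.clip(255*(im/255)**.45,0,255).astype(np.uint8)
    for k in range(0,im.shape[1],80): cv2.putText(im,str(k//8+(310 if 't' in f[5:7] and f[5]=='t' else 285)),(k,10),0,.4,(0,255,255),1)
    for k in range(0,im.shape[0],80): cv2.putText(im,str(k//8+(115 if f[5]=='t' else 215)),(0,k+10),0,.4,(0,255,255),1)
    cv2.imwrite(f,im)
```

```text
(no output)
```

View pics/tc2.png

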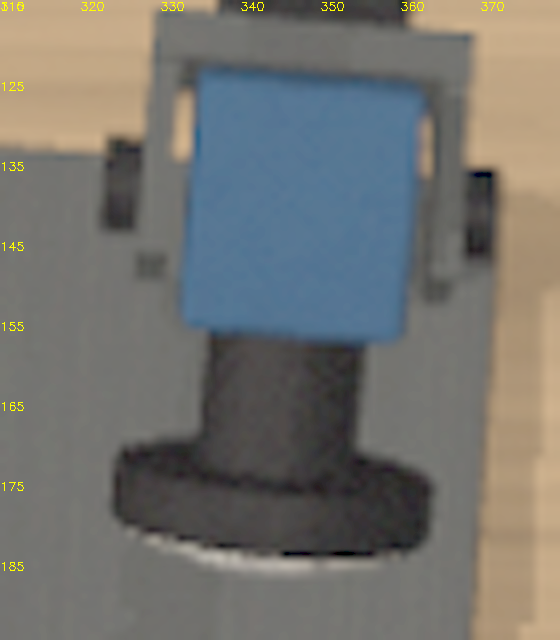

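View pics/sc2.png

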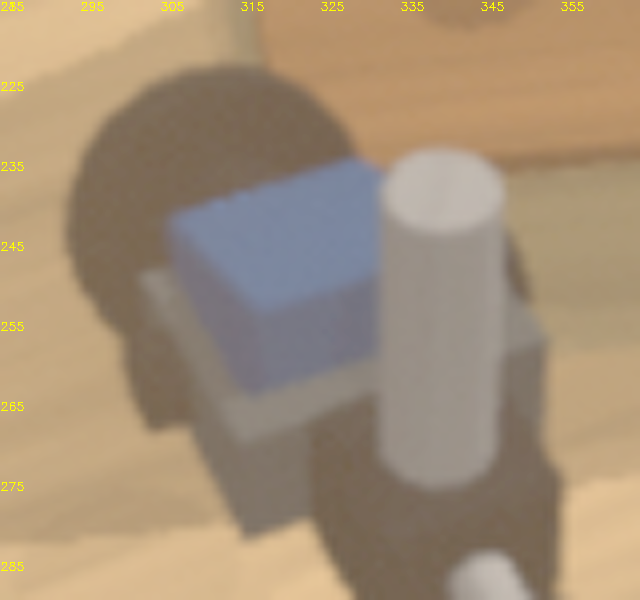

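```bash
cat > fit.py <<'E'
from h import *
from scipy.optimize import least_squares
T=lambda P:(np.array(P,float)/8-.45)+[310,115]
S=lambda P:(np.array(P,float)/8-.45)+[285,215]
tp=T([(175,437),(375,455),(112,480),(113,515),(200,565),(290,573),(370,560),(431,500),(430,540)])
sp=S([(230,65),(67,225),(105,122),(85,280),(300,88),(355,150),(160,80)])
E=[("top",T([(197,70),(180,325)]),1),("top",T([(425,85),(405,340)]),1),("scene",S([(170,215),(265,310)]),1)]
N=[(lambda n:n/np.linalg.norm(n))(np.cross(*ray(c,p)[1])) for c,p,_ in E]
def axes(pan,tilt):
    x=np.array([math.cos(tilt)*math.cos(pan),math.cos(tilt)*math.sin(pan),math.sin(tilt)])
    y=np.array([-math.sin(pan),math.cos(pan),0]); return x,y,np.cross(x,y)
th=np.linspace(0,2*np.pi,180,endpoint=False)
def pts(p,t): 
    x,y,z=axes(p[3],p[4]); return p[:3]+t*x+.034*(np.cos(th)[:,None]*y+np.sin(th)[:,None]*z)
def hull(c,p):
    return cv2.convexHull(proj(c,np.r_[pts(p,0),pts(p,p[5])]).astype(np.float32))
def res(p):
    r=[]
    for c,q in(("top",tp),("scene",sp)):
        h=hull(c,p); r+=[cv2.pointPolygonTest(h,tuple(map(float,u)),True) for u in q]
    x=axes(p[3],p[4])[0]
    r+=[float(n@x)/.02 for n in N]
    return np.array(r)
if __name__=="__main__":
    s=least_squares(res,[.72,-.18,.28,-.03,.25,.012],diff_step=1e-4,x_scale=[.01,.01,.01,.1,.1,.005])
    p=s.x; print(np.round(p,4),"tilt deg",np.degrees(p[3:5])); print(np.round(s.fun,2))
    J=s.jac; print("sd",np.sqrt(np.diag(np.linalg.inv(J.T@J)))*.7)
    # edges only
    s2=least_squares(lambda q:[n@axes(*q)[0] for n in N],[-.03,.25]); print("edges pan,tilt",np.degrees(s2.x),s2.fun)
    print("post top",onz("top",[(290+255/4,70+90/4)],.38),onz("scene",[(285+443/8,215+190/8)],.38))
    for c in("top","scene"):
        im=cv2.imread(f"pics/{c}0.png"); im=cv2.resize(im,None,fx=4,fy=4)
        for t,col in((0,(0,255,0)),(p[5],(0,255,255))): cv2.polylines(im,[(proj(c,pts(p,t))*4+2).astype(int)],True,col,1)
        u=proj(c,[p[:3],p[:3]-.1*axes(p[3],p[4])[0]])*4+2; cv2.line(im,tuple(map(int,u[0])),tuple(map(int,u[1])),(0,0,255),1)
        o=proj(c,[p[:3]])[0]*4; x0,y0=int(o[0]-250),int(o[1]-250); cv2.imwrite(f"pics/fit_{c}.png",im[y0:y0+500,x0:x0+500])
E
python3 fit.py; python3 -c "
import cv2,numpy as np;cv2.imwrite('pics/fit.png',cv2.resize(np.hstack([cv2.imread('pics/fit_top.png'),cv2.imread('pics/fit_scene.png')]),(800,400)))"
```

```text
[ 0.7156 -0.1751  0.2652 -0.0472  0.3607  0.015 ] tilt deg [-2.70509956 20.66699183]
[-0.39  0.17 -0.13  0.27 -0.52 -0.41  1.09  0.39  0.1   0.03  0.03 -0.43
  1.01  0.34  1.22 -0.29  0.03 -0.06 -0.27]
sd [0.00100238 0.00045562 0.00100197 0.00928551 0.02868365 0.00188083]
edges pan,tilt [-2.72061548 20.07115635] [ 6.93587507e-04 -6.38950381e-04  6.53241643e-05]
post top [[ 0.83206672 -0.18320846  0.38      ]] [[ 0.83597666 -0.18503591  0.38      ]]
```

View pics/fit.png

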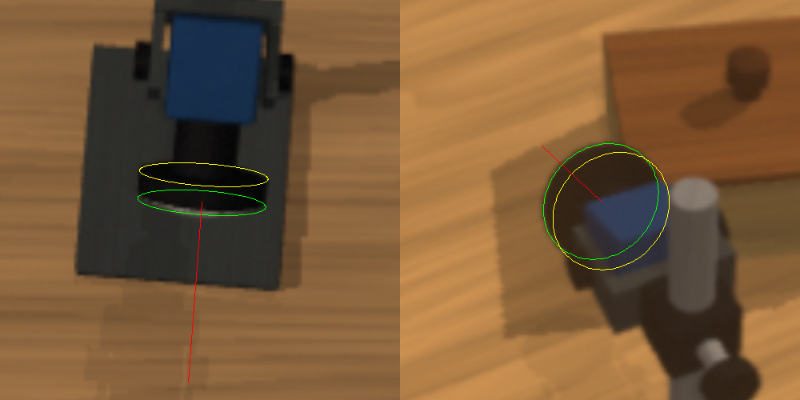

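Run:
```python
from h import *
q=ctrl.get_obs()["eef_rot"];M=R.from_quat([q[1],q[2],q[3],q[0]]).as_matrix();print(M.round(3))
print("dowel",onz("top",[(177,174)],.045),"mallet",onz("top",[(471,285),(445,405)],.04))
print("px of candidate",proj("top",[[.44,.33,.02],[.42,.32,.02]]),proj("scene",[[.44,.33,.02]]))
yaw=-20
c,s=math.cos(math.radians(yaw)),math.sin(math.radians(yaw))
B=np.array([[c,-s],[s,c]])
for n in("top","scene"):
    im=cv2.imread(f"pics/{n}0.png")
    k=np.array([[1,1],[1,-1],[-1,-1],[-1,1]])*[.093,.104]@B.T
    for cc,z,col in(((.502,.0525),.09,(0,255,0)),((.43,.32),.016,(255,255,0)),((.43,.32),.0,(255,255,0))):
        P=np.c_[k+cc,np.full(4,z)];cv2.polylines(im,[proj(n,P).round().astype(int)],True,col,1)
    u=proj(n,[[.502,.0525,.114]])[0];cv2.circle(im,(int(u[0]),int(u[1])),3,(255,255,255),-1)
    cv2.imwrite(f"pics/l_{n}.png",im)
a=np.hstack([cv2.imread("pics/l_top.png")[180:420,0:400],cv2.imread("pics/l_scene.png")[60:300,200:600]]);cv2.imwrite("pics/l.png",a)
```

```text
[[-0.963 -0.     0.27 ]
 [-0.27  -0.    -0.963]
 [ 0.    -1.     0.   ]]
dowel [[0.76640604 0.16718363 0.045     ]] mallet [[ 0.53658122 -0.46342914  0.04      ]
 [ 0.28205089 -0.40890572  0.04      ]]
px of candidate [[102.47723627 324.68875519]
 [106.73925141 334.03473797]] [[426.35977876 184.32005381]]
```

View pics/l.png

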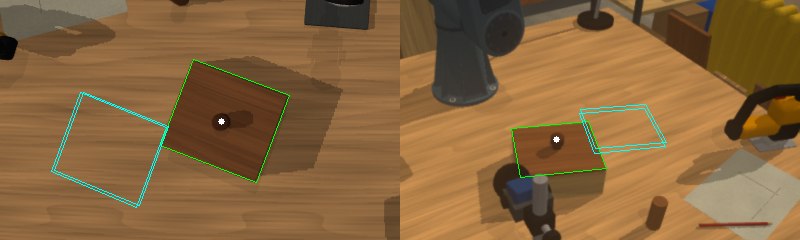

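```bash
python3 -m pendant '[0.029,0.0504,0.003,0,0,-3,0.0854,0.029,0.0504,0.003,0,0,-3,0.0854,0.029,0.0504,0.003,0,0,-3,0.0854,0.029,0.0504,0,0,0,-3,0.0854,0.029,0.0504,0,0,0,-3,0.0854,0.029,0.0504,0,0,0,-3,0.0854,0.029,0.0504,0,0,0,-3,0.0854,0.029,0.0504,0,0,0,-3,0.0854,0.029,0.0504,0,0,0,-3,0.0854,0.029,0.0504,0,0,0,-3,0.0854,0.029,0.0504,0,0,0,-3,0.0854,0.028,0.0504,0,0,0,-3,0.0854]'
python3 -m pendant '[0,0,0,0,0,0,0.0854,0,0,0,0,0,0,0.0854]'
python3 - <<'E'
from h import *
o=ctrl.get_obs();print(o["q"].round(3),o["time_s"])
cv2.imwrite("pics/t1.png",ctrl.camera("top")[180:420,80:400,::-1].repeat(2,0).repeat(2,1))
E
```

```text
time_s: 2.3
eef_pos: [0.5034, 0.0531, 0.2406]
eef_rot: [0.125, -0.126, -0.696, 0.696]
wrist_force: [1.1, -0.5, 0.2]
opening: 0.999
time_s: 2.55
eef_pos: [0.5022, 0.0512, 0.24]
eef_rot: [0.124, -0.124, -0.696, 0.696]
wrist_force: [-0.9, -0.4, -0.3]
opening: 0.999
[-1.340e-01  1.500e-02  1.770e+00 -1.000e-03  1.358e+00  1.791e+00] 2.55
```

```bash
python3 -m pendant '[0,0.001,-0.04,0,0,0,0.07,0,0,-0.04,0,0,0,0.07,0,0,-0.03,0,0,0,0.07,0,0,-0.02,0,0,0,0.07,0,0,-0.014,0,0,0,0.07,0,0,0,0,0,0,0.07]'
python3 - <<'E'
from h import *
a=ctrl.camera("top")[180:420,80:400,::-1];b=ctrl.camera("scene")[130:290,270:480,::-1]
cv2.imwrite("pics/t2.png",a.repeat(2,0).repeat(2,1));cv2.imwrite("pics/s2.png",cv2.resize(b,None,fx=3,fy=3))
E
```

```text
time_s: 3.35
eef_pos: [0.5018, 0.0514, 0.0957]
eef_rot: [0.126, -0.125, -0.696, 0.696]
wrist_force: [-0.3, 0.5, -0.2]
opening: 0.821
```

View pics/s2.png

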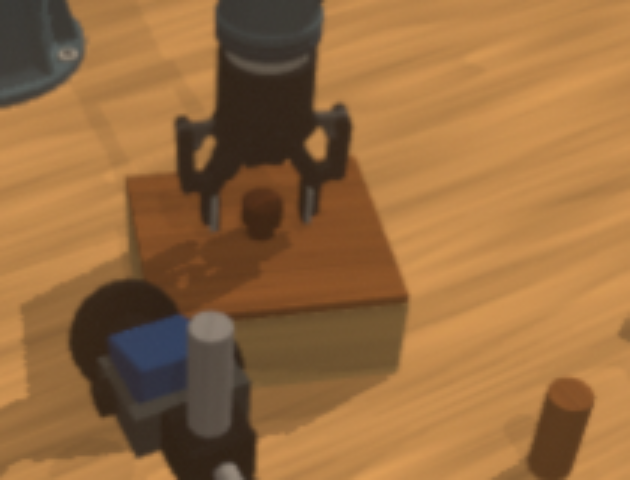

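The knob (crop 262,212) sits between the two pads (211 and 308). Closing now.

```bash
python3 -m pendant '[0,0,0,0,0,0,0.02,0,0,0,0,0,0,0.02,0,0,0,0,0,0,0.02,0,0,0,0,0,0,0.02,0,0,0,0,0,0,0.02,0,0,0,0,0,0,0.02]'
python3 -m pendant '[0,0,0.01,0,0,0,0.02,0,0,0.01,0,0,0,0.02,0,0,0.01,0,0,0,0.02,0,0,0.01,0,0,0,0.02,0,0,0.02,0,0,0,0.02,0,0,0,0,0,0,0.02]'
python3 - <<'E'
from h import *
a=ctrl.camera("top")[180:420,80:400,::-1];b=ctrl.camera("scene")[130:290,270:480,::-1]
cv2.imwrite("pics/s3.png",cv2.resize(b,None,fx=3,fy=3))
E
```

```text
time_s: 4.2
eef_pos: [0.5034, 0.0525, 0.0975]
eef_rot: [-0.124, 0.125, 0.696, -0.696]
wrist_force: [-0.4, 1.4, 5.9]
opening: 0.375
time_s: 4.95
eef_pos: [0.5039, 0.052, 0.1581]
eef_rot: [-0.123, 0.126, 0.696, -0.696]
wrist_force: [0.5, -0.4, -3.3]
opening: 0.38
```

View pics/s3.png

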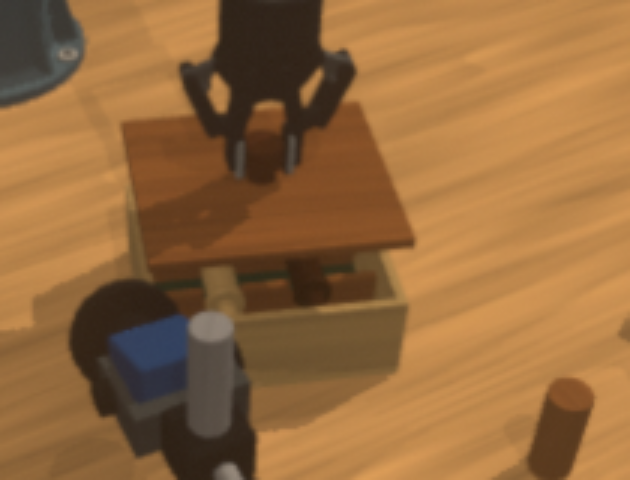

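```bash
python3 -m pendant '[0,0,0.03,0,0,0,0.02,-0.003,0.013,0.01,0,0,0,0.02,-0.007,0.028,0,0,0,0,0.02,-0.01,0.04,0,0,0,0,0.02,-0.01,0.042,0,0,0,0,0.02,-0.01,0.042,0,0,0,0,0.02,-0.01,0.042,0,0,0,0,0.02,-0.01,0.04,-0.01,0,0,0,0.02,-0.007,0.028,-0.03,0,0,0,0.02,-0.005,0.018,-0.04,0,0,0,0.02,0,0,-0.04,0,0,0,0.02,0,0,-0.02,0,0,0,0.02]'
python3 -m pendant '[0,0,0,0,0,0,0.02,0,0,0,0,0,0,0.02]'
python3 - <<'E'
from h import *
o=ctrl.get_obs();print(o["q"].round(2))
a=ctrl.camera("top");b=ctrl.camera("scene")
cv2.imwrite("pics/t4.png",a[:,:,::-1]);cv2.imwrite("pics/s4.png",b[:,:,::-1])
E
```

```text
time_s: 6.55
eef_pos: [0.4273, 0.3451, 0.0526]
eef_rot: [0.126, -0.123, -0.695, 0.697]
wrist_force: [-0.7, -0.7, -3.4]
opening: 0.379
time_s: 6.8
eef_pos: [0.4306, 0.3457, 0.0568]
eef_rot: [-0.124, 0.125, 0.696, -0.696]
wrist_force: [-0.4, -0.9, -2.7]
opening: 0.38
[0.46 0.35 1.79 0.   1.   2.39]
```

View pics/t4.png

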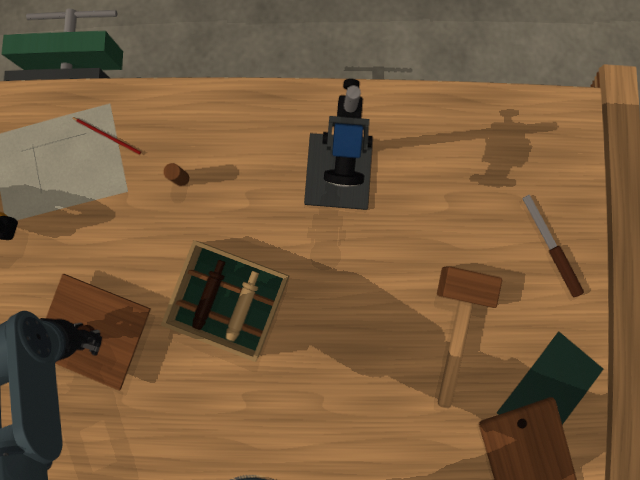

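View pics/s4.png

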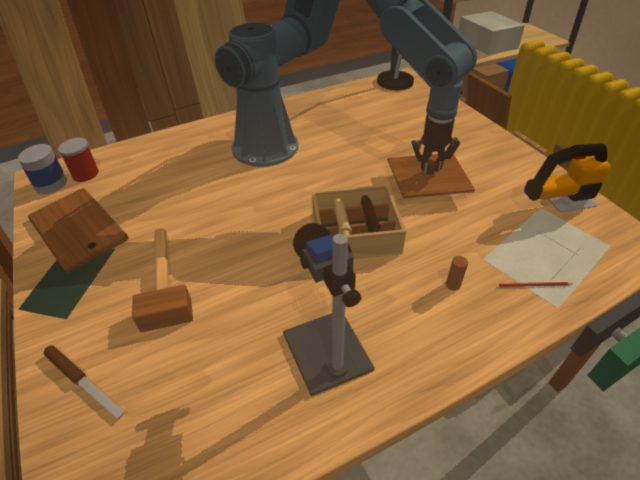

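Lid is level over clear bench, both tenons point towards the camera (dark leg at top-view 208,297, pale at 243,307). Lowering gently.

```bash
python3 -m pendant '[0,0,-0.012,0,0,0,0.02,0,0,-0.008,0,0,0,0.02,0,0,-0.004,0,0,0,0.02,0,0,-0.003,0,0,0,0.02,0,0,0,0,0,0,0.02,0,0,0,0,0,0,0.02]'
python3 -m pendant '[0,0,-0.002,0,0,0,0.02,0,0,-0.002,0,0,0,0.02,0,0,0,0,0,0,0.02]'
```

```text
time_s: 7.65
eef_pos: [0.4307, 0.3453, 0.0295]
eef_rot: [-0.125, 0.125, 0.696, -0.696]
wrist_force: [-0.7, -0.2, -4.2]
opening: 0.375
time_s: 8.02
eef_pos: [0.4303, 0.3451, 0.0251]
eef_rot: [0.125, -0.125, -0.696, 0.696]
wrist_force: [-0.2, -0.1, -3.6]
opening: 0.381
```

```bash
python3 -m pendant '[0,0,-0.001,0,0,0,0.02,0,0,-0.001,0,0,0,0.02,0,0,0,0,0,0,0.02]'; python3 -m pendant '[0,0,-0.001,0,0,0,0.02,0,0,0,0,0,0,0.02]'
```

```text
time_s: 8.4
eef_pos: [0.4305, 0.3452, 0.0235]
eef_rot: [0.125, -0.125, -0.696, 0.696]
wrist_force: [-0.9, -1.7, 0.8]
opening: 0.377
time_s: 8.65
eef_pos: [0.4305, 0.3452, 0.0235]
eef_rot: [0.125, -0.125, -0.696, 0.696]
wrist_force: [-4.9, -4.0, 9.9]
opening: 0.38
```

```bash
python3 -m pendant '[0,0,0,0,0,0,0.06,0,0,0,0,0,0,0.07,0,0,0,0,0,0,0.07,0,0,0.005,0,0,0,0.07,0,0,0.02,0,0,0,0.07,0,0,0.04,0,0,0,0.07,0,0,0.05,0,0,0,0.07,0,0,0.05,0,0,0,0.07]'
python3 - <<'E'
from h import *
a=ctrl.camera("top");b=ctrl.camera("scene")
cv2.imwrite("pics/t5.png",a[:,:,::-1]);cv2.imwrite("pics/s5.png",b[:,:,::-1])
for n in("top","scene"):
    im=cv2.imread(f"pics/{n[0]}5.png");m0=None
    for t in("dark_leg_mid","pale_leg_mid","lid_knob"):
        for d in ctrl.silhouettes(t,n)[:2]: print(n,t,round(d["score"],2),d["bbox"])
crop("pics/t5.png",155,230,300,365,5,"pics/t5c.png");crop("pics/s5.png",300,140,480,260,4,"pics/s5c.png")
E
```

```text
time_s: 9.65
eef_pos: [0.4303, 0.3451, 0.189]
eef_rot: [-0.125, 0.125, 0.696, -0.696]
wrist_force: [0.0, 0.1, -0.3]
opening: 0.818
top dark_leg_mid 0.93 [195.6, 259.2, 220.3, 328.8]
top pale_leg_mid 0.73 [226.2, 273.4, 261.6, 339.9]
top lid_knob 0.68 [50.7, 272.5, 157.2, 384.4]
scene dark_leg_mid 0.77 [360.9, 197.0, 382.1, 232.0]
scene pale_leg_mid 0.79 [335.5, 196.2, 351.8, 233.5]
scene pale_leg_mid 0.47 [292.0, 222.5, 353.7, 270.1]
```

View pics/t5c.png

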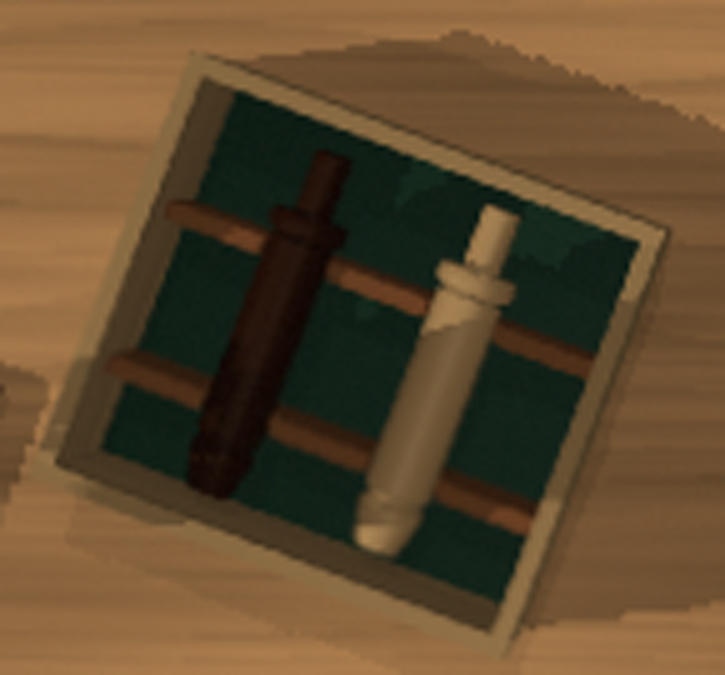

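View pics/s5c.png

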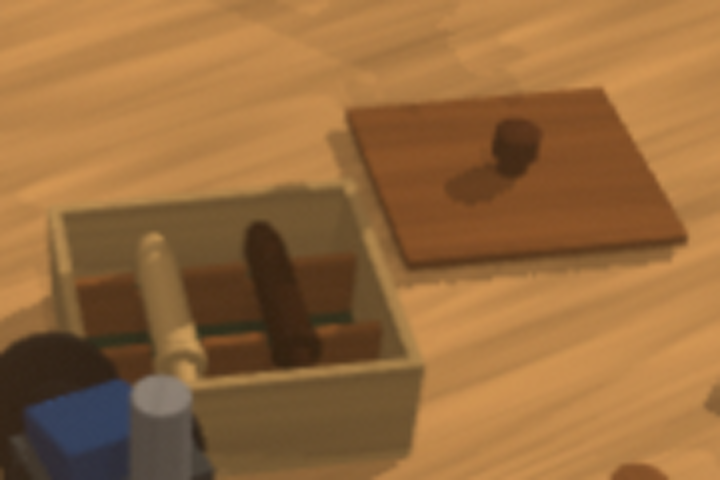

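Run:
```python
from h import *
f=lambda P:np.array(P,float)/5-.4+[155,230]
t,b,c1,c2=onz("top",f([(331,157),(210,488),(275,213),(342,240)]),.055)
d=t-b;print(t,b,np.linalg.norm(d),"mid",(t+b)/2,"yaw",np.degrees(math.atan2(d[1],d[0])))
# body sides
s=onz("top",f([(262,240),(190,470),(330,262),(262,470)]),.06);print(s)
for i in(0,2):
  print(np.degrees(math.atan2(*(s[i]-s[i+1])[[1,0]])))
print("pale",onz("top",f([(498,212),(378,545)]),.055))
c=onz("top",f([(193,52),(668,232),(500,655),(58,463)]),.08);print(c,c.mean(0))
th=math.radians(-20);print("pred mid y37",np.array([.502,.0525])+.037*np.array([-math.sin(th),math.cos(th)]))
q=ctrl.get_obs()["eef_rot"];M=R.from_quat([q[1],q[2],q[3],q[0]]).as_matrix();print("jaw",np.degrees(math.atan2(M[1,2],M[0,2])))
print(np.round(onz("top",[(98,335)],.03),3))
```

```text
[0.58173925 0.06645878 0.055     ] [0.44334461 0.11460009 0.055     ] 0.1465287143570901 mid [0.51254193 0.09052943 0.055     ] yaw -19.18050316404779
[[0.5468352  0.09371163 0.06      ]
 [0.45118256 0.12200371 0.06      ]
 [0.53814738 0.06512243 0.06      ]
 [0.45175249 0.09191441 0.06      ]]
-16.47713079207843
-17.229222019947365
pale [[ 0.55977378 -0.00383383  0.055     ]
 [ 0.42102327  0.04395215  0.055     ]]
[[ 0.62354709  0.11995058  0.08      ]
 [ 0.55266724 -0.07583907  0.08      ]
 [ 0.38071163 -0.01003975  0.08      ]
 [ 0.45503194  0.17199611  0.08      ]] [0.50298947 0.05151697 0.08      ]
pred mid y37 [0.51465475 0.08726863]
jaw -110.31473469653046
[[0.419 0.336 0.03 ]]
```

```bash
python3 -m pendant '[0.0083,-0.0256,0,0,0,0,0.055,0.0145,-0.0448,0,0,0,0,0.055,0.0145,-0.0448,0,0,0,0,0.055,0.0145,-0.0448,0,0,0,0,0.055,0.0145,-0.0448,0,0,0,0,0.055,0.0124,-0.0384,-0.01,0,0,0,0.055,0.0041,-0.0128,-0.03,0,0,0,0.055,0,0,-0.04,0,0,0,0.055,0,0,0,0,0,0,0.055,0,0,0,0,0,0,0.055]'
python3 - <<'E'
from h import *
a=ctrl.camera("top");b=ctrl.camera("scene")
cv2.imwrite("pics/t6.png",a[:,:,::-1]);cv2.imwrite("pics/s6.png",b[:,:,::-1])
crop("pics/t6.png",155,230,300,365,3,"pics/t6c.png");crop("pics/s6.png",300,130,430,260,5,"pics/s6c.png")
E
```

```text
time_s: 11.3
eef_pos: [0.5135, 0.0894, 0.1078]
eef_rot: [-0.125, 0.125, 0.696, -0.696]
wrist_force: [0.4, 0.2, 0.0]
opening: 0.64
```

View pics/t6c.png

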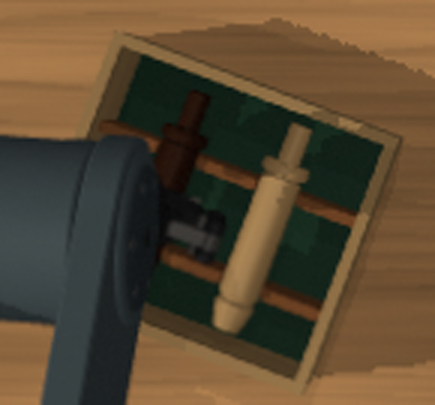

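View pics/s6c.png

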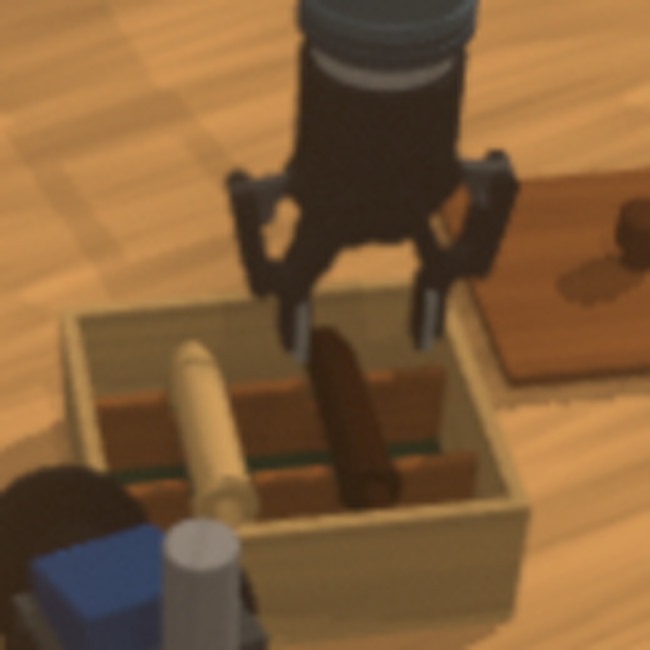

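```bash
python3 -m pendant '[0,0,-0.03,0,0,0,0.055,0,0,-0.02,0,0,0,0.055,0,0,0,0,0,0,0.055]'; python3 -m pendant '[0,0,-0.008,0,0,0,0.055,0,0,-0.006,0,0,0,0.055,0,0,0,0,0,0,0.055]'
python3 - <<'E'
from h import *
b=ctrl.camera("scene")
cv2.imwrite("pics/s7.png",b[:,:,::-1])
crop("pics/s7.png",300,130,430,260,5,"pics/s7c.png")
E
```

```text
time_s: 11.78
eef_pos: [0.5129, 0.0895, 0.0572]
eef_rot: [0.125, -0.124, -0.696, 0.696]
wrist_force: [1.0, 0.7, -1.1]
opening: 0.644
time_s: 12.15
eef_pos: [0.5132, 0.0892, 0.0432]
eef_rot: [0.125, -0.125, -0.696, 0.696]
wrist_force: [-0.9, 0.0, 0.3]
opening: 0.648
```

View pics/s7c.png

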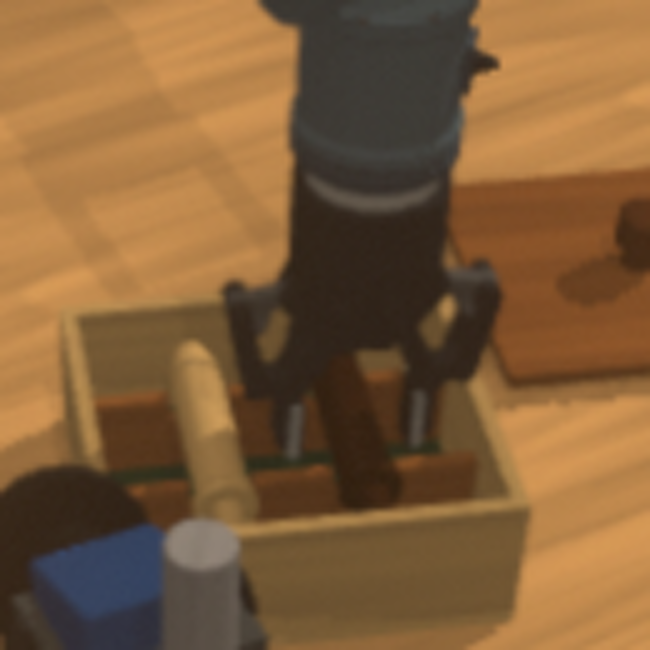

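The leg lies between the pads with no contact. Closing.

```bash
python3 -m pendant '[0,0,-0.002,0,0,0,0.04,0,0,0,0,0,0,0.015,0,0,0,0,0,0,0.015,0,0,0,0,0,0,0.015,0,0,0,0,0,0,0.015,0,0,0,0,0,0,0.015]'
python3 -m pendant '[0,0,0.01,0,0,0,0.015,0,0,0.02,0,0,0,0.015,0,0,0.03,0,0,0,0.015,0,0,0.03,0,0,0,0.015,0,0,0.03,0,0,0,0.015,0,0,0.03,0,0,0,0.015,0,0,0,0,0,0,0.015,0,0,0,0,0,0,0.015,0,0,0,0,0,0,0.015]'
python3 - <<'E'
from h import *
a=ctrl.camera("top");b=ctrl.camera("scene")
cv2.imwrite("pics/t8.png",a[:,:,::-1]);cv2.imwrite("pics/s8.png",b[:,:,::-1])
crop("pics/s8.png",270,80,430,260,3.3,"pics/s8c.png")
E
```

```text
time_s: 12.95
eef_pos: [0.5135, 0.0892, 0.0415]
eef_rot: [-0.125, 0.125, 0.696, -0.696]
wrist_force: [-0.2, 0.8, 2.8]
opening: 0.309
time_s: 14.08
eef_pos: [0.5122, 0.0892, 0.1897]
eef_rot: [0.126, -0.124, -0.696, 0.696]
wrist_force: [-0.2, -0.9, -1.2]
opening: 0.306
```

View pics/s8c.png

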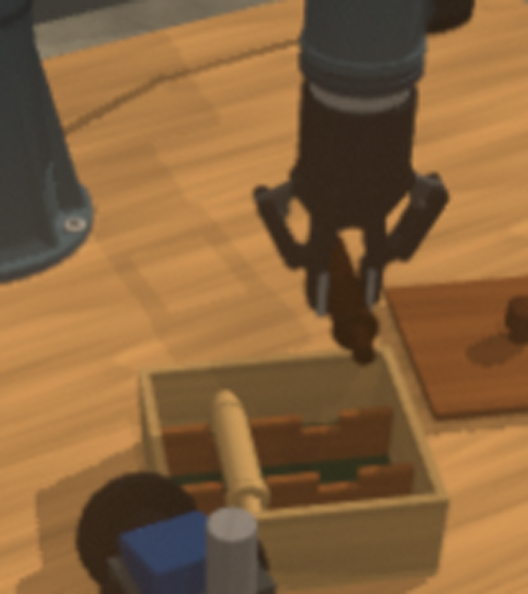

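```bash
cat > plan.py <<'E'
from h import *
from fit import axes
L=np.array([.7156,-.1751,.2652]);PAN,TILT=math.radians(-2.7),math.radians(20.4)
F1=np.array(axes(PAN,TILT)).T
def tool():
    o=ctrl.get_obs();q=o["eef_rot"];return np.array(o["eef_pos"]),R.from_quat([q[1],q[2],q[3],q[0]]).as_matrix(),o
OFF=np.array([0,-.0135,0])  # leg mid in tool frame
def legx(M): return M[:,0]*np.sign(M[0,0])
E
python3 - <<'E'
from plan import *
p,M,o=tool();print(M.round(3),o["q"].round(2))
m=p+M@OFF;x=legx(M);print("mid",m,"x",x)
for n in("top","scene"): print(n,proj(n,[m+.075*x,m,m-.075*x]).round(1))
z=np.array([0,0,1]);F0=np.c_[x,np.cross(z,x),z]
Rt=F1@F0.T; print("rotvec deg",np.degrees(R.from_matrix(Rt).as_rotvec()))
M1=Rt@M; mid=L-.175*F1[:,0]; print("target mid",mid,"tcp",mid-M1@OFF,"delta",mid-M1@OFF-p)
crop("pics/t8.png",155,200,300,330,5,"pics/t8c.png")
E
```

```text
[[-0.938 -0.002 -0.347]
 [ 0.347  0.    -0.938]
 [ 0.002 -1.     0.001]] [-0.06  0.1   1.78 -0.    1.26  1.87]
mid [0.51256021 0.08922116 0.20351539] x [ 0.93780682 -0.3471503  -0.00224449]
top [[208.4 259. ]
 [193.2 297.9]
 [178.2 336.8]]
scene [[381.3 188. ]
 [374.3 168.4]
 [368.  150.7]]
rotvec deg [ -4.09820923 -20.13150122  17.42493701]
target mid [ 0.55175774 -0.1673734   0.20419989] tcp [ 0.55645778 -0.1676046   0.19154662] delta [ 0.0439293  -0.25682732  0.00153119]
```

View pics/t8c.png

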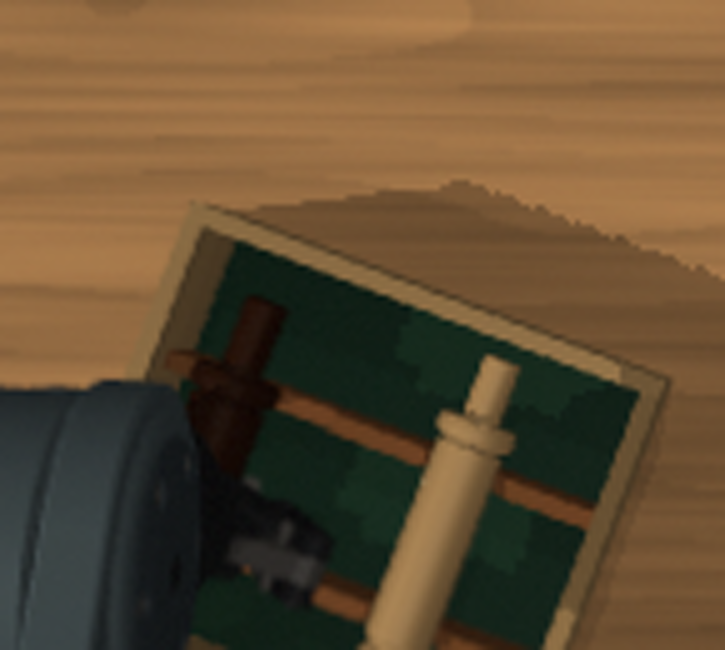

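```bash
python3 -m pendant '[0.001,-0.016,0,-0.26,-1.26,1.09,0.015,0.003,-0.032,0,-0.51,-2.52,2.18,0.015,0.003,-0.032,0,-0.51,-2.52,2.18,0.015,0.003,-0.032,0,-0.51,-2.52,2.18,0.015,0.003,-0.032,0,-0.51,-2.52,2.18,0.015,0.003,-0.032,0,-0.51,-2.52,2.18,0.015,0.003,-0.032,0,-0.51,-2.52,2.18,0.015,0.003,-0.032,0,-0.51,-2.52,2.18,0.015,0.001,-0.016,0,-0.26,-1.26,1.09,0.015,0,0,0,0,0,0,0.015,0,0,0,0,0,0,0.015]'
cat > chk.py <<'E'
import sys
from plan import *
k=sys.argv[1]
p,M,o=tool();m=p+M@OFF;x=legx(M);print("mid",m,"x",x,o["q"].round(2),o["time_s"])
e=F1.T@(m+.075*x-L);print("tenon in lens",e.round(4),"ang deg",np.degrees(math.acos(x@F1[:,0])))
dp=F1@np.array([-.1,0,0])+L-(m+.075*x);print("shift needed",dp.round(4))
A=R.from_matrix(F1@np.c_[x,np.cross(F1[:,2],x)/np.linalg.norm(np.cross(F1[:,2],x)),F1[:,2]].T).as_rotvec();print("rot left",np.degrees(A).round(1))
for n in("top","scene"):
    im=ctrl.camera(n)[:,:,::-1].copy();cv2.imwrite(f"pics/{n[0]}{k}.png",im)
    im=cv2.resize(im,None,fx=4,fy=4,interpolation=cv2.INTER_CUBIC)
    u=(proj(n,[L,L-.1*F1[:,0],m+.075*x,m,m-.075*x])*4+2).round().astype(int)
    cv2.line(im,tuple(map(int,u[0])),tuple(map(int,u[1])),(0,255,0),1)
    for v in u[2:]: cv2.circle(im,tuple(map(int,v)),5,(0,0,255),1)
    c=u[2];x0,y0=max(0,int(c[0])-200),max(0,int(c[1])-250);cv2.imwrite(f"pics/{n[0]}{k}c.png",im[y0:y0+500,x0:x0+400])
cv2.imwrite(f"pics/c{k}.png",np.hstack([cv2.imread(f"pics/t{k}c.png"),cv2.imread(f"pics/s{k}c.png")]))
E
python3 chk.py 9
```

```text
time_s: 15.55
eef_pos: [0.536, -0.1661, 0.1908]
eef_rot: [-0.109, -0.142, -0.693, 0.698]
wrist_force: [0.5, 0.2, 0.0]
opening: 0.302
mid [ 0.53133305 -0.16593271  0.20346177] x [ 0.93612473 -0.04445718  0.34884674] [-0.62 -0.03  1.96  0.24  0.92  0.87] 15.55
tenon in lens [-0.1194  0.0005  0.0065] ang deg 0.024457156184249637
shift needed [ 0.0204 -0.0014  0.0007]
rot left [-0.  0.  0.]
```

View pics/c9.png

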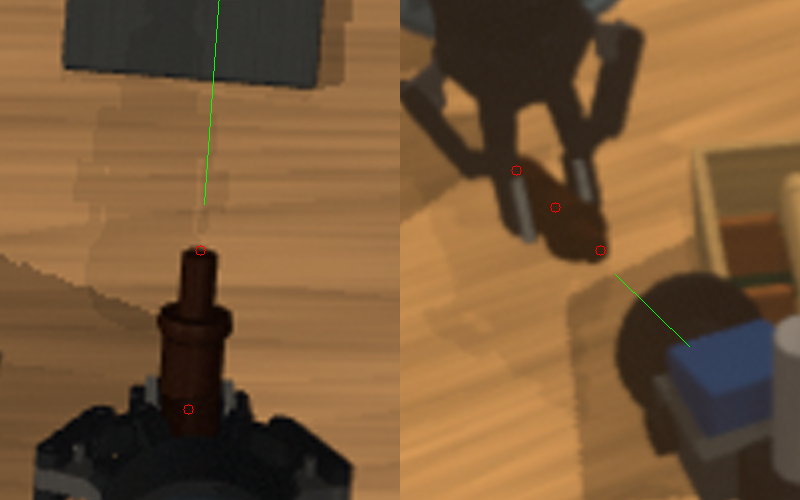

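```bash
python3 -m pendant '[0.011,-0.001,0,0,0,0,0.015,0.008,0,0.001,0,0,0,0.015,0.003,0,0,0,0,0,0.015,0,0,0,0,0,0,0.015,0,0,0,0,0,0,0.015,0,0,0,0,0,0,0.015]'
python3 chk.py 10
```

```text
time_s: 16.4
eef_pos: [0.5581, -0.1678, 0.1922]
eef_rot: [-0.109, -0.142, -0.693, 0.699]
wrist_force: [-0.5, 0.2, -1.1]
opening: 0.307
mid [ 0.55338247 -0.16757356  0.20487767] x [ 0.93574292 -0.04406077  0.34991975] [-0.6   0.02  1.91  0.23  0.92  0.9 ] 16.4
tenon in lens [-0.0982 -0.0001  0.0002] ang deg 0.08249803238810022
shift needed [-0.0016  0.0002 -0.0008]
rot left [ 0.  0. -0.]
```

View pics/c10.png

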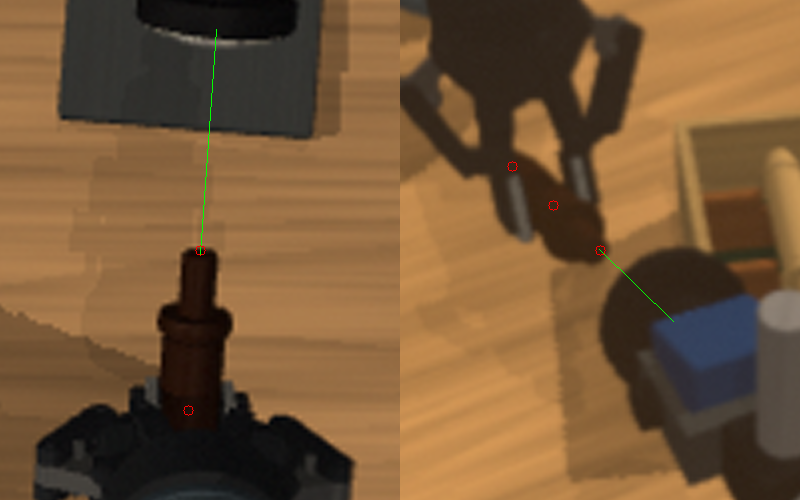

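View pics/s10.png

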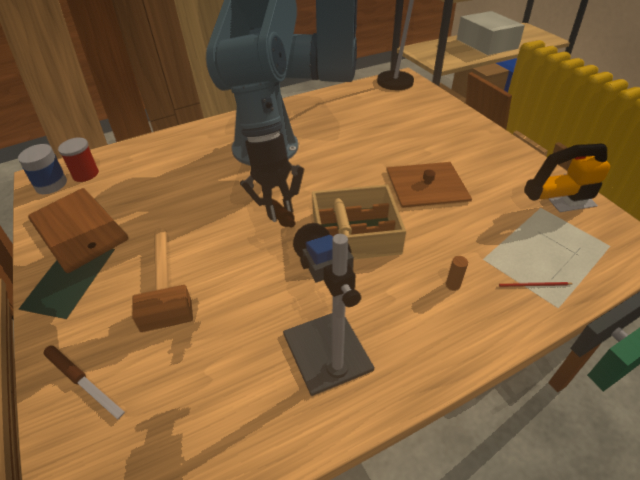

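View pics/t10.png

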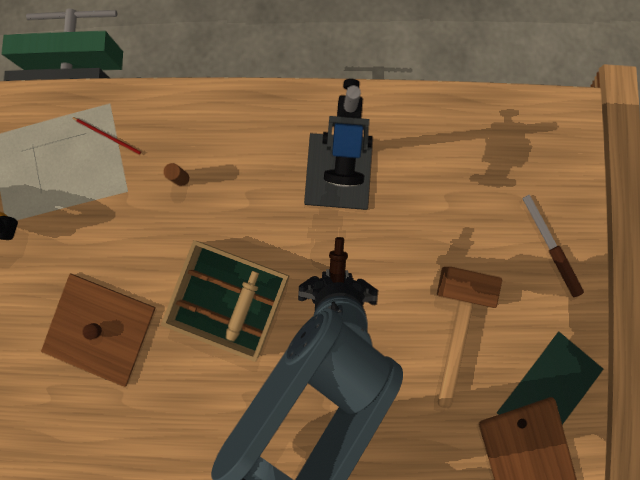

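Top view: the tenon end (339,238) sits on the computed lens axis. Pale leg, dowel, mallet and lid are in place. A short settle, then hand in.

```bash
python3 -m pendant '[0,0,0,0,0,0,0.015,0,0,0,0,0,0,0.015,0,0,0,0,0,0,0.015]'; python3 -c "
from bench import ctrl
print(ctrl.get_obs()['dq'].round(4)); ctrl.hand_in()"
```

```text
time_s: 16.88
eef_pos: [0.5583, -0.1678, 0.1923]
eef_rot: [-0.109, -0.142, -0.693, 0.699]
wrist_force: [-0.2, -0.6, -1.0]
opening: 0.308
[-0.0004  0.0012 -0.0017 -0.0015  0.0005  0.0014]
the job is handed in; nothing more can be done
```

I set the lid down flat and knob up on the bench, about 4 cm clear of the box. I then took the dark leg out by its body and handed in after 16.9 s, holding it still in front of the lens.

- **Tenon position:** by my estimate the end was 98 mm in front of the lens. It was within about 1 mm and 0.1° of the axis I had measured (tilted about 20.4° down). This assumes the leg had not shifted in the gripper. In both pictures the tenon end was within about 2 pixels of where I expected it.
- **Lens position:** I measured the lens axis from hand-picked points in the two pictures, with a fit error of about 1 mm in position and 1–2° in tilt. The post came out about 118 mm behind the lens instead of the listed 128 mm. That agrees if the 128 mm is measured along the tilted axis, but I could not confirm it.
- **Other objects:** the last pictures showed the pale leg, dowel, mallet and camera stand unmoved. The lid lay flat with nothing touching it. The arm never came near the camera.

No check failed, and handing in gave no verdict.

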